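# Weigh out a charge of mixing balls for the ink bottle roller

### The arm

A 6-joint arm with a two-finger parallel gripper is mounted at the origin on the work surface. World frame = base frame: x ahead of the robot, y to its left, z up, the work surface at z = 0. Lengths are in m, angles in rad, forces in N, time in s.
With the tool pointing down it reaches from about 0.425 to 0.95 m from the base axis. Payload 14.7 kg.
Tool frame: the origin (TCP) lies at the very end of the fingers, on their centre line; the grasp point (between the pads) lies bot.tcp_to_grasp behind it (bot.tcp_to_grasp is the distance from the TCP to the grasp point, in m); z points along the fingers, y is the line along which they close (so a half turn about z gives the same grasp; the last joint's range is limited). The gripper opens to 85 mm and grips with 20 to 120 N. Pads are 22 mm wide; open, the fingers measure 114 mm over their backs; the gripper's body (76 mm by 85 mm) begins 54 mm behind the grasp point. The pads swing forward as they close: fully open they stand 13 mm farther back than shut.
Start: joints at [-1.179, 0.48, 1.596, -0, 1.065, -0.047], TCP at [0.276, -0.588, 0.231] pointing down, gripper open.
Joint ranges: [-2.75, 2.75], [-0.82, 2.05], [0.23, 2.67], [-1.56, 4.7], [0.09, 2.69], [-2.92, 2.92]. Speed limits (rad/s): [1.89, 1.89, 2.39, 3.01, 3.01, 3.01].

### API

Orientations are given as a unit quaternion [x, y, z, w].
In Python, from rig import bot gives the robot as it stands.
- The arm moves only by the tool apply_moves, never from a script. Its argument "moves" is one flat list of numbers, 7 for each row, row after row: the closure, from -1 (fully open) to 1 (shut), so that 0 is half open, then the shift along the world's x, y, z in units of 0.03 m (1.0 is 0.03 m), then the turn, a rotation vector about the world's x, y, z in units of 5 degrees (1.0 is 5 degrees). In form: [jaw, tx, ty, tz, wx, wy, wz, jaw, tx, ty, tz, wx, wy, wz, ...]. A call has 1 to 5 rows; each row shifts and turns the commanded pose from where the row before left it; what a row does not reach is not made up. A row lasts 1/12 s, in which the tool goes at most 41.7 mm and 7.16 degrees, less where a joint would pass 70% of its speed; a pose out of reach is approached as far as the arm can. A call with a number of a shift or a turn outside -1 to 1 is refused whole. A call with a gripper value outside its range is refused whole. The fingers move at their own pace and stop on an object; "newtons" is the grip in N (left out, the last holds). Time passes only in rows, so rows that do not move let the fingers close. It gives the time, the measured TCP pose, the force, the opening and the grip force at its end, in the units of the state.
- bot.observe(): the state, without advancing time (a new reading comes with each control period).
- bot.read_camera(name): name is "scene" or "top"; returns (picture, depth): 400x640x3 uint8, red, green, blue; 400x640 float32, m along the optical axis (not along the pixel's ray), 0 where there is no reading.
- bot.camera_info(name): a dict with "K" (3x3 intrinsics, pixels), "extrinsics" (4x4, takes a point from world to camera coordinates). Camera axes: x right, y up, looking along -z (the intrinsics and any distortion apply to the point x, -y, -z); pixel columns grow to the right and rows downward; lengths in m; the calibration is good to about 2 mm. A picture is of the moment at which its call begins. camera_info takes no time and is no camera call.
- bot.finish_job(): hands the job in; it is judged then, once.
The state is a dict: "clock": time; "q": joint angles; "dq": joint speeds; "effort": joint torques, N m; "tool_pos": TCP position; "eef_rot": TCP orientation; "force": force on the tool from outside, world axes, zero at the start; "wrist_torque": the same for the moment, N m; "grip_width": opening from 0.0 (shut) to 1.0 (fully open); "finger_force": force on a finger pad.
Only numpy, scipy, OpenCV 4.12 (cv2) and the standard library are available. Lean on these libraries where they do the work, as an engineer would, in place of code of your own. Each camera call takes 0.05 s, during which the arm holds its last target. There are 200 camera calls.

### The job

Pick up the aluminium dipper by its handle and pour steel mixing balls from it into the pan of the spring scale until their weight brings the pan down on to its stop; then stop pouring, with no more than two balls over what was needed. Set the dipper, with the balls left over, upright back on the white sheet and let go of it. Spill no ball, let neither the robot nor the dipper touch the pan, and leave the other things on the bench where they are.

Things in the scene. Friction and masses are not known exactly. Their poses are not given: they have to be found in the camera images.
- dipper_bowl (a point): Small round bowl of the aluminium dipper. Point: centre of its mouth at rim height, 30 mm above the bench when it stands. Rim 81 mm across outside, wall 3 mm; inside a sphere of 42 mm radius, 24 mm deep. Two pouring lips, notches 25 mm wide and 9 mm deep in the rim, at +y and -y (35 mm from the axis). z out of the mouth, x away from the handle, y sideways.
- dipper_foot (a point): Centre of the underside of the dipper's flat round foot (56 mm across), below the bowl. Dipper 0.13 kg empty. Tilted slowly sideways about its handle, it keeps its balls to some 18 degrees, then lets them over the lower lip one or two at a time, the first at 20 to 38 degrees, the last at about 50; jerks or fast tilting send several at once. Same axes as dipper_bowl.
- dipper_grip (a point): Where to hold the dipper: middle of the grip of its handle, 105 mm along -x from the bowl's axis and 10 mm above the rim (40 mm above the bench when it stands). The grip is a black plastic bar 90 mm long (x), 12 mm wide (y), 18 mm high (z). The handle points towards the robot within 35 degrees. Same axes as dipper_bowl.
- pan (a joint): How far the scale's pan hangs down (m): 0 at the top of its travel, 0.028 on the hard stop. It starts hanging free between 0.004 and 0.022, as the pan's own weight varies, and sinks 0.005 for each ball in it (spring 47 N/m): two to five balls bring it down on to the stop.
- pan_floor (a point): Centre of the inside floor of the scale's round steel pan, 94 mm above the bench at joint 0, less the joint's value. Floor about 90 mm across; rim 126 mm across, 43 mm above this point; wall 3 mm. A bracket carries it from behind (its +x side); above, before and beside the pan is free. x to the scale's column, y sideways, z up.
- tube_end (a point): Lower end of the scale's spring tube, 23 mm across, 74 mm behind the pan's axis and 193 mm above the bench; a thin rod goes down from it to the pan's bracket. Behind it, 105 mm from the pan's axis, a 16 mm column, 320 mm high. Same axes as pan_floor.
- stop_top (a point): Top of the scale's hard stop, a steel stud on the base plate under the middle of the pan, 57 mm above the bench; the bracket under the pan comes to rest on it. The grey base plate is 210 by 130 mm, 18 mm high, from 75 mm before this point to 135 mm behind it. Same axes as pan_floor.
- sheet_middle (a point): Middle of the white paper sheet on the bench, 297 mm (x) by 210 mm (y), flat. The dipper starts on it and goes back on it, anywhere with the foot's centre on the sheet.
- ball1_center (a point): Centre of one of the eight loose steel balls, all alike, 18 mm across, 24 g, that start in the dipper's bowl.
- ball2_center (a point): Centre of one of the eight loose steel balls, all alike, 18 mm across, 24 g, that start in the dipper's bowl.
- ball3_center (a point): Centre of one of the eight loose steel balls, all alike, 18 mm across, 24 g, that start in the dipper's bowl.
- ball4_center (a point): Centre of one of the eight loose steel balls, all alike, 18 mm across, 24 g, that start in the dipper's bowl.
- ball5_center (a point): Centre of one of the eight loose steel balls, all alike, 18 mm across, 24 g, that start in the dipper's bowl.
- ball6_center (a point): Centre of one of the eight loose steel balls, all alike, 18 mm across, 24 g, that start in the dipper's bowl.
- ball7_center (a point): Centre of one of the eight loose steel balls, all alike, 18 mm across, 24 g, that start in the dipper's bowl.
- ball8_center (a point): Centre of one of the eight loose steel balls, all alike, 18 mm across, 24 g, that start in the dipper's bowl.
- ink_bottle_a: Bystander: ink bottle with black body and white screw cap, 46 mm across, 126 mm high. Origin: the centre of its underside. To be left where it is.
- ink_bottle_b: Bystander: ink bottle with blue body and black screw cap, 46 mm across, 126 mm high. Origin: the centre of its underside. To be left where it is.
- cartridge: Bystander: spent black ink cartridge, 72 x 20 x 42 mm, standing on the far part of the sheet. Origin: the centre of its underside. To be left where it is.
- drip_tray: Bystander: small clear plastic drip tray, 75 x 120 x 30 mm. Origin: the centre of its underside. To be left where it is.
- screwdriver: Bystander: screwdriver with a black handle, 160 mm long, lying about along x. Origin: the centre of its underside. To be left where it is.
Things that resemble listed ones, but are neither listed nor needed, are in the scene too. Of the things shaped like the part that bears dipper_bowl, the aluminium one is meant.

How it is judged:
By the outcome, as a careful person would: the job done as asked, in the order asked, and still so for the second after the job is handed in, with the robot touching nothing.
It also fails if it takes over 72 s, if anything falls off the work surface, if the arm or the gripper's body presses on something with over 40 N, if the wrist force passes 120 N, or if a joint passes its speed limit or range.

## Working session

There is one attempt and no reset: what is moved stays moved. The work goes in short steps, Python scripts to look and compute and a tool call to move; the robot and the scene stay as the last step left them, time stands still between calls to the robot, and variables do not carry over. Pictures are saved under pics/ and viewed, at most 10 in all, crops included, and the job is handed in when it is done.

Besides the shell and the picture viewer there is one more tool, called in YAML: its name, and indented under it one key for each argument. apply_moves: Moves the arm, as the interface text tells. Its arguments: {"type":"object","properties":{"moves":{"type":"array"},"newtons":{"type":"number"}},"required":["moves"]}

```bash
mkdir -p pics; ls; cat > h.py <<'E'
import numpy as np, cv2
from rig import bot
def cam(n):
    p,d=bot.read_camera(n); return p,d
def pts(n,d):
    i=bot.camera_info(n);K=np.array(i["K"]);E=np.array(i["extrinsics"])
    v,u=np.mgrid[0:d.shape[0],0:d.shape[1]]
    c=np.stack([(u-K[0,2])/K[0,0]*d,-(v-K[1,2])/K[1,1]*d,-d],-1)
    return (c-E[:3,3])@E[:3,:3]
def ray(n,u,v,z):
    i=bot.camera_info(n);K=np.array(i["K"]);E=np.array(i["extrinsics"])
    r=np.array([(u-K[0,2])/K[0,0],-(v-K[1,2])/K[1,1],-1])@E[:3,:3]
    o=-E[:3,:3].T@E[:3,3]
    return o+r*(z-o[2])/r[2]
def proj(n,p):
    i=bot.camera_info(n);K=np.array(i["K"]);E=np.array(i["extrinsics"])
    c=E[:3,:3]@np.array(p)+E[:3,3]
    return K[0,2]+K[0,0]*c[0]/-c[2], K[1,2]+K[1,1]*c[1]/c[2]*1.0
def save(p,f): cv2.imwrite(f,cv2.cvtColor(p,cv2.COLOR_RGB2BGR))
E
python3 - <<'E'
from h import *
for n in("scene","top"):
    p,d=cam(n); save(p,f"pics/{n}0.png"); np.save(n+"0",d)
    print(bot.camera_info(n))
print(bot.observe(),bot.tcp_to_grasp)
E
```

```text
pics
{'K': array([[376.86437665,   0.        , 322.63059843],
       [  0.        , 376.86437665, 198.33827805],
       [  0.        ,   0.        ,   1.        ]]), 'extrinsics': array([[ 0.02936822,  0.99953642, -0.00802853, -0.09663932],
       [-0.8452924 ,  0.02912153,  0.53350979,  0.36336403],
       [ 0.53349627, -0.00888178,  0.84575578, -1.2932642 ],
       [ 0.        ,  0.        ,  0.        ,  1.        ]])}
{'K': array([[382.20805929,   0.        , 319.13389979],
       [  0.        , 382.20805929, 202.6620886 ],
       [  0.        ,   0.        ,   1.        ]]), 'extrinsics': array([[ 0.00890466, -0.99994372, -0.0057671 ,  0.05999648],
       [ 0.99573953,  0.00833758,  0.09183285, -0.52369947],
       [-0.0917796 , -0.00656027,  0.99575774, -1.09198057],
       [ 0.        ,  0.        ,  0.        ,  1.        ]])}
{'clock': 0.1, 'q': array([-1.17863202e+00,  4.80776317e-01,  1.59677829e+00,  3.33640842e-06,
        1.06513275e+00, -4.65709433e-02]), 'dq': array([ 0.00039845, -0.00122723, -0.00098434, -0.00020799,  0.00109065,
       -0.00085855]), 'effort': array([ 6.14114815e-04, -9.52258945e+01, -4.31043541e+01, -1.48842259e-04,
        5.32254824e-03,  4.89312902e-05]), 'tool_pos': array([ 0.2760151 , -0.5880857 ,  0.23074405]), 'eef_rot': array([ 9.76035287e-01,  2.17611626e-01, -9.26735379e-05, -5.39452504e-04]), 'force': array([ 0.1206469 ,  0.85581263, -0.32324129]), 'wrist_torque': array([-0.05233655,  0.0330746 , -0.0072573 ]), 'finger_force': 0.0, 'grip_width': 1.0037244827987089} 0.0187
```

View pics/top0.png

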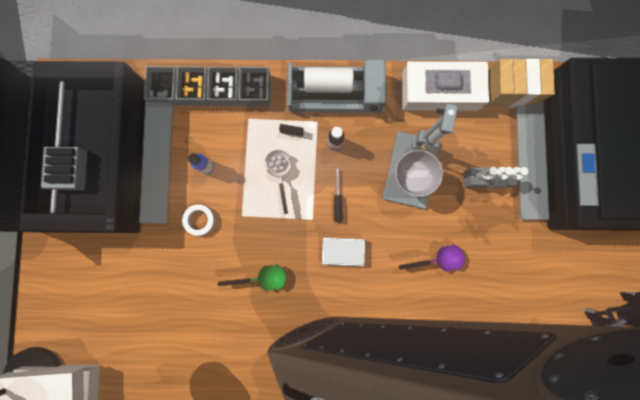

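View pics/scene0.png

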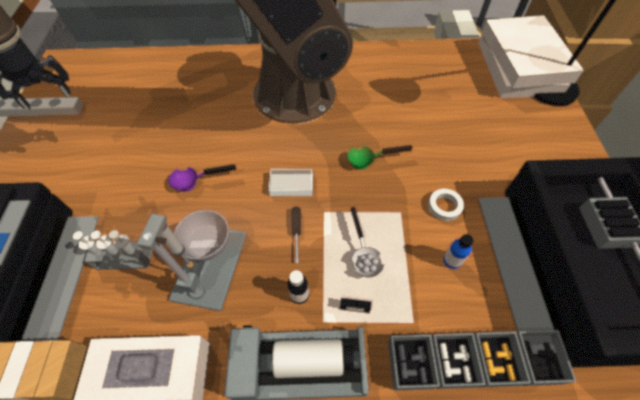

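The top view shows the aluminium dipper at about (278,163), with its handle running to (286,213). The pan is at (419,174), bottle a at (337,137) and the screwdriver at (338,195). In the scene view the dipper is at (367,262) and the pan at (202,236).

```bash
python3 - <<'E'
from h import *
p=cv2.imread("pics/top0.png");d=np.load("top0.npy");P=pts("top",d)
z=P[...,2]; hsv=cv2.cvtColor(p,cv2.COLOR_BGR2HSV)
def comp(mask,seed,r=8):
    n,l,s,c=cv2.connectedComponentsWithStats(mask.astype(np.uint8))
    w=l[seed[1]-r:seed[1]+r,seed[0]-r:seed[0]+r];w=w[w>0]
    return l==np.bincount(w).argmax()
np.set_printoptions(precision=4,suppress=True)
# handle: dark on sheet
H=comp((hsv[...,2]<70)&(np.abs(np.mgrid[0:400,0:640][1]-284)<14),(285,200))
v,u=np.nonzero(H);print("handle",H.sum(),u.min(),u.max(),v.min(),v.max(),z[H])
q=np.array([ray("top",a,b,0.049) for a,b in zip(u,v)])
c=q.mean(0);w=np.linalg.svd(q-c)[2][0];t=(q-c)@w;print("handle c",c,w,t.min(),t.max())
# bowl
for zz in(.028,):
    m=(z>.018)&(z<.06);m[:,:255]=0;m[:,305:]=0;m[:146]=0;m[181:]=0
    B=comp(m,(278,163));Q=P[B];print("bowl",B.sum(),Q.min(0),Q.max(0))
    (cx,cy),r=cv2.minEnclosingCircle(Q[:,:2].astype(np.float32));print(cx,cy,r)
# pan
m=(z>.06)&(z<.16);m[:,:385]=0;m[:,450:]=0;m[:145]=0;m[205:]=0
Q=P[m];print("pan",m.sum(),np.histogram(Q[:,2],20))
R=Q[Q[:,2]>np.percentile(Q[:,2],75)]
print(R.mean(0),R.min(0),R.max(0)); print(cv2.minEnclosingCircle(Q[:,:2].astype(np.float32)))
print("floor z",z[168:182:3,412:426:3])
for n,(a,b) in dict(bottle=(337,131),bb=(197,160),cart=(291,129),sd=(338,208),col=(450,115),brk=(425,140)).items(): print(n,P[b,a])
for c in [(247,119),(317,122),(312,219),(242,217)]: print("sheet",ray("top",*c,0))
E
python3 - <<'E'
import cv2
p=cv2.imread("pics/top0.png")
a=cv2.resize(p[100:230,230:460],None,fx=3.4,fy=3.4,interpolation=cv2.INTER_CUBIC);cv2.imwrite("pics/c1.png",a)
E
```

```text
Traceback (most recent call last):
ValueError: attempt to get argmax of an empty sequence
```

View pics/c1.png

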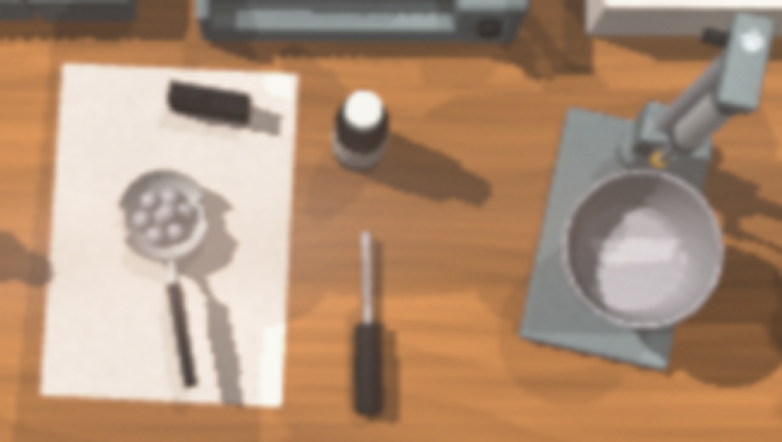

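The crop shows the dipper's bowl at about (163,215), its handle from (176,285) to (190,385), and the pan at (643,248). The bracket and column lean towards the upper right.

```bash
cat > m1.py <<'E'
from h import *
p=cv2.imread("pics/top0.png");d=np.load("top0.npy");P=pts("top",d)
z=P[...,2]; hsv=cv2.cvtColor(p,cv2.COLOR_BGR2HSV)
np.set_printoptions(precision=4,suppress=True)
V,U=np.mgrid[0:400,0:640]
H=(hsv[...,2]<100)&(abs(U-284)<7)&(V>182)&(V<216)
v,u=np.nonzero(H);print("handle",H.sum(),u.min(),u.max(),v.min(),v.max(),np.median(z[H]))
q=np.array([ray("top",a,b,0.049) for a,b in zip(u,v)])
c=q.mean(0);w=np.linalg.svd(q-c)[2][0];t=(q-c)@w;print("handle c",c,w,t.min(),t.max())
m=(z>.018)&(z<.06)&(U>255)&(U<305)&(V>146)&(V<181);m=cv2.morphologyEx(m.astype(np.uint8),cv2.MORPH_OPEN,np.ones((5,5)))>0
Q=P[m];print("bowl",m.sum(),Q.min(0),Q.max(0),cv2.minEnclosingCircle(Q[:,:2].astype(np.float32)))
m=(z>.06)&(z<.16)&(U>385)&(U<450)&(V>145)&(V<205)
Q=P[m];print("pan",m.sum(),np.histogram(Q[:,2],15))
R=Q[Q[:,2]>Q[:,2].max()-.012]
print(R.mean(0),R.min(0),R.max(0)); print(cv2.minEnclosingCircle(Q[:,:2].astype(np.float32)))
print("floor",np.median(z[166:182,411:427]))
for n,(a,b) in dict(bottle=(337,131),bb=(197,160),cart=(291,129),sd=(338,208),col=(450,115),brk=(425,140)).items(): print(n,P[b,a])
for c in [(248,119),(317,122),(312,219),(242,216)]: print("sheet",ray("top",*c,0))
E
python3 m1.py
```

```text
handle 28 283 286 196 212 0.04969547758032481
handle c [0.5142 0.1642 0.049 ] [-0.983  -0.1834  0.    ] -0.025241630054504218 0.021499186191644055
bowl 139 [0.6204 0.1686 0.0188] [0.6602 0.2111 0.0479] ((0.6378114223480225, 0.18759292364120483), 0.0253326166421175)
pan 1746 (array([  5, 226, 597, 150, 113, 117,  85,  58,  54,  66,  54, 106, 109,
         4,   2]), array([0.0736, 0.0779, 0.0823, 0.0866, 0.091 , 0.0954, 0.0997, 0.1041,
       0.1084, 0.1128, 0.1171, 0.1215, 0.1258, 0.1302, 0.1345, 0.1389]))
[ 0.6024 -0.1984  0.1286] [ 0.5361 -0.262   0.1269] [ 0.6674 -0.1399  0.1389]
((0.6086143255233765, -0.2030911147594452), 0.07404637336730957)
floor 0.08359734983948912
bottle [0.7085 0.0173 0.1257]
bb [0.6269 0.3942 0.122 ]
cart [0.739  0.1491 0.0364]
sd [0.5077 0.0095 0.0285]
col [ 0.6908 -0.2218  0.3198]
brk [ 0.6885 -0.2226  0.1142]
sheet [0.7798 0.2839 0.    ]
sheet [0.7719 0.0734 0.    ]
sheet [0.4764 0.0855 0.    ]
sheet [0.4836 0.294  0.    ]
```

```bash
cat > m2.py <<'E'
from m1 import *
g=cv2.cvtColor(p,cv2.COLOR_BGR2GRAY).astype(float)
# handle: darkness-weighted centroid for each row
L=[]
for r in range(186,211):
    w=np.clip(150-g[r,276:294],0,None); w[w<20]=0
    # only the darkest connected run
    k=int(np.argmax(w)); a=k
    s=slice(max(0,k-3),k+4); L.append((276+(w[s]*np.arange(s.start,min(s.stop,18))).sum()/w[s].sum(),r))
Q=np.array([ray("top",*l,0.045) for l in L])
k=np.polyfit(Q[:,0],Q[:,1],1);res=Q[:,1]-np.polyval(k,Q[:,0]);print("handle y=",k,"yaw",np.degrees(np.arctan(k[0])),res.std(),Q[0],Q[-1])
col=[g[r,281:290] for r in (180,182,183,184,185,211,212,213,214,215)];print(np.array(col).astype(int))
for uv in [(278,163),(277.9,162.5)]: print("bowl",ray("top",*uv,.03))
bx=ray("top",278,163,.03); print("line y at bowl",np.polyval(k,bx[0]))
# scene-cam estimate too
print("scene bowl",ray("scene",367,261.5,.03))
for n in ("scene",):
    D=np.load("scene0.npy");S=pts(n,D);zz=S[...,2]
    m=(zz>.11)&(zz<.14)&(np.hypot(S[...,0]-.603,S[...,1]+.2)<.075)
    print("rim scene",m.sum(),np.percentile(zz[m],[10,50,90,97]),S[m].min(0),S[m].max(0))
print("right clutter max z",z[165:190,462:540].max())
E
python3 m2.py | tail -25
```

```text
cart [0.739  0.1491 0.0364]
sd [0.5077 0.0095 0.0285]
col [ 0.6908 -0.2218  0.3198]
brk [ 0.6885 -0.2226  0.1142]
sheet [0.7798 0.2839 0.    ]
sheet [0.7719 0.0734 0.    ]
sheet [0.4764 0.0855 0.    ]
sheet [0.4836 0.294  0.    ]
handle y= [0.1818 0.071 ] yaw 10.301197768022748 0.0002646366727882816 [0.5685 0.1744 0.045 ] [0.4993 0.1618 0.045 ]
[[196 172 165 164 161 160 159 160 161]
 [190 190 216 223 218 203 178 162 160]
 [148 160 202 226 229 224 206 176 161]
 [114 131 181 223 231 230 223 201 168]
 [104 117 162 212 229 232 228 213 180]
 [220 211 173 106  72  82 131 196 229]
 [220 214 181 115  77  84 129 194 229]
 [220 216 192 144 118 130 162 208 230]
 [221 218 209 192 188 205 216 226 232]
 [222 220 218 215 220 228 230 231 233]]
bowl [0.6385 0.1863 0.03  ]
bowl [0.64   0.1866 0.03  ]
line y at bowl 0.18709982860222815
scene bowl [0.6394 0.1875 0.03  ]
rim scene 560 [0.1128 0.1217 0.1273 0.1289] [ 0.5346 -0.2627  0.11  ] [ 0.6765 -0.1384  0.1392]
right clutter max z 1.135786923397052
```

apply_moves:
  moves: [-1,0.2,0.5,0,0,0,0,-1,0.35,0.97,0,0,0,-0.12,-1,0.35,0.97,0,0,0,-0.12,-1,0.35,0.97,0,0,0,-0.12,-1,0.35,0.97,0,0,0,-0.12]

```text
clock: 0.52
tool_pos: [0.3242, -0.4555, 0.2309]
eef_rot: [0.98, 0.197, -0.0, -0.0]
force: [1.1, -0.2, -0.3]
grip_width: 1.0
finger_force: 0.0
```

apply_moves:
  moves: [-1,0.35,0.97,0,0,0,-0.12,-1,0.35,0.97,0,0,0,-0.12,-1,0.35,0.97,0,0,0,-0.12,-1,0.35,0.97,0,0,0,-0.12,-1,0.35,0.97,0,0,0,-0.12]

```text
clock: 0.93
tool_pos: [0.3767, -0.31, 0.2312]
eef_rot: [0.985, 0.171, -0.0, -0.0]
force: [-0.3, -0.6, 0.0]
grip_width: 1.003
finger_force: 0.0
```

apply_moves:
  moves: [-1,0.35,0.97,0,0,0,-0.12,-1,0.35,0.97,0,0,0,-0.12,-1,0.35,0.97,0,0,0,-0.12,-1,0.35,0.97,0,0,0,-0.12,-1,0.35,0.97,0,0,0,-0.12]

```text
clock: 1.35
tool_pos: [0.4292, -0.1645, 0.2312]
eef_rot: [0.989, 0.145, -0.0, -0.0]
force: [1.4, -0.7, -0.5]
grip_width: 1.003
finger_force: 0.0
```

apply_moves:
  moves: [-1,0.35,0.97,0,0,0,-0.12,-1,0.35,0.97,0,0,0,-0.12,-1,0.35,0.97,0,0,0,-0.12,-1,0.35,0.97,0,0,0,-0.12,-1,0.35,0.97,0,0,0,-0.12]

```text
clock: 1.77
tool_pos: [0.4818, -0.0189, 0.2312]
eef_rot: [0.993, 0.119, -0.0, -0.0]
force: [1.2, -1.2, -0.0]
grip_width: 0.999
finger_force: 0.0
```

apply_moves:
  moves: [-1,0.35,0.97,0,0,0,-0.12,-1,0.35,0.97,0,0,0,-0.12,-1,0.35,0.97,0,0,0,-0.12,-1,0.35,0.97,0,0,0,-0.12,-1,0.2,0.97,0,0,0,-0.12]

```text
clock: 2.18
tool_pos: [0.5303, 0.1266, 0.2311]
eef_rot: [0.996, 0.093, 0.0, 0.0]
force: [0.4, -0.5, -0.9]
grip_width: 0.997
finger_force: 0.0
```

apply_moves:
  moves: [-1,0.1,0.97,0,0,0,-0.12,-1,0,0.5,0,0,0,0,-1,0,0,0,0,0,0,-1,0,0,0,0,0,0]

```text
clock: 2.52
tool_pos: [0.5323, 0.1697, 0.2309]
eef_rot: [0.996, 0.089, -0.0, 0.0]
force: [-0.2, -0.5, 0.1]
grip_width: 0.999
finger_force: 0.0
```

```bash
cat >> h.py <<'E'
from scipy.spatial.transform import Rotation as R
def st():
    s=bot.observe();q=R.from_quat(s["eef_rot"]);m=q.as_matrix()
    print("t",s["clock"],"pos",s["tool_pos"].round(4),"xyaw",np.degrees(np.arctan2(m[1,0],m[0,0])).round(2),"z",m[:,2].round(4),"w",round(s["grip_width"],3),"ff",round(s["finger_force"],1),"F",s["force"].round(2),"T",s["wrist_torque"].round(2),"q",s["q"].round(2))
    return s
E
python3 -c "
from h import *
st()"
```

```text
t 2.5167 pos [0.5323 0.1697 0.2309] xyaw 10.25 z [-8.e-04 -3.e-04 -1.e+00] w 0.999 ff 0.0 F [-0.19 -0.46  0.05] T [-0.06  0.01  0.05] q [ 0.25  0.35  1.81 -0.    0.98  1.65]
```

apply_moves:
  moves: [-1,0.1,-0.04,-0.5,0,0,0,-1,0,0,-1,0,0,0,-1,0,0,-1,0,0,0,-1,0,0,-1,0,0,0,-1,0,0,-1,0,0,0]

```text
clock: 2.93
tool_pos: [0.5355, 0.1666, 0.0953]
eef_rot: [0.996, 0.088, 0.0, 0.0]
force: [0.2, -0.5, -0.4]
grip_width: 1.004
finger_force: 0.0
```

apply_moves:
  moves: [-1,0,0,-1,0,0,0,-1,0,0,-0.8,0,0,0,-1,0,0,-0.5,0,0,0,-1,0,0,-0.18,0,0,0,-1,0,0,0,0,0,0]

```text
clock: 3.35
tool_pos: [0.5348, 0.1668, 0.0208]
eef_rot: [0.996, 0.088, -0.001, 0.0]
force: [0.1, -0.7, 0.1]
grip_width: 0.998
finger_force: 0.0
```

apply_moves:
  moves: [0.3,0,0,0,0,0,0,0.4,0,0,0,0,0,0,0.45,0,0,0,0,0,0,0.5,0,0,0,0,0,0,0.55,0,0,0,0,0,0]
  newtons: 40

```text
clock: 3.77
tool_pos: [0.5361, 0.168, 0.0226]
eef_rot: [0.996, 0.088, 0.001, -0.0]
force: [0.1, 1.1, 0.2]
grip_width: 0.296
finger_force: 0.0
```

```bash
python3 -c "
from h import *
st()
for n in ('top','scene'):
    p,d=cam(n); save(p,f'pics/{n}1.png'); np.save(n+'1',d)
p=cv2.imread('pics/scene1.png')[150:330,300:430];q=cv2.imread('pics/top1.png')[120:240,230:340]
f=lambda x:cv2.resize(x,(390,540),interpolation=cv2.INTER_CUBIC)
cv2.imwrite('pics/c2.png',np.hstack([f(p),f(q)]))
"
```

```text
t 3.7667 pos [0.5361 0.168  0.0226] xyaw 10.15 z [ 1.1e-03  3.0e-04 -1.0e+00] w 0.296 ff 0.0 F [0.15 1.1  0.16] T [-0.02  0.02 -0.03] q [ 0.25  0.65  1.96 -0.    0.54  1.64]
```

View pics/c2.png

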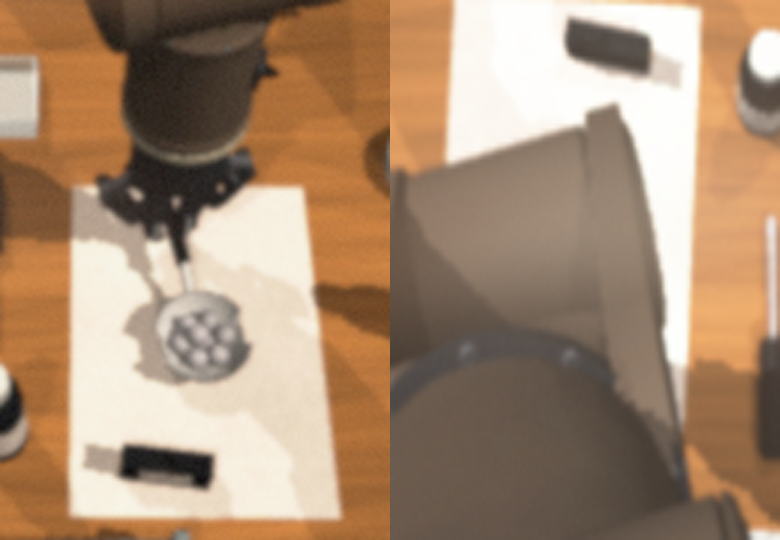

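The scene view shows the handle between the half-closed fingers at about (180,235) in the crop, and the eight balls in the bowl. The arm hides the dipper from the top camera.

apply_moves:
  moves: [0.65,0,0,0,0,0,0,0.75,0,0,0,0,0,0,0.85,0,0,0,0,0,0,1,0,0,0,0,0,0,1,0,0,0,0,0,0]
  newtons: 60

```text
clock: 4.28
tool_pos: [0.5357, 0.1679, 0.0219]
eef_rot: [0.996, 0.088, 0.0, -0.0]
force: [-0.5, 0.8, 2.4]
grip_width: 0.129
finger_force: 58.5
```

apply_moves:
  moves: [1,0,0,0,0,0,0,1,0,0,0,0,0,0,1,0,0,0,0,0,0,1,0,0,0.04,0,0,0,1,0,0,0.08,0,0,0]
  newtons: 110

```text
clock: 4.7
tool_pos: [0.5353, 0.1677, 0.0252]
eef_rot: [0.996, 0.088, -0.0, 0.0]
force: [-0.1, 0.3, -2.9]
grip_width: 0.122
finger_force: 107.2
```

apply_moves:
  moves: [1,0,0,0.12,0,0,0,1,0,0,0.2,0,0,0,1,0,0,0.2,0,0,0,1,0,0,0.1,0,0,0,1,0,0,0,0,0,0]

```text
clock: 5.12
tool_pos: [0.5362, 0.168, 0.0451]
eef_rot: [0.996, 0.088, 0.001, -0.0]
force: [0.6, 0.4, -2.5]
grip_width: 0.121
finger_force: 107.2
```

```bash
cat > look.py <<'E'
import sys
from h import *
s=st(); k=sys.argv[1]
p,d=cam('scene'); save(p,f'pics/s{k}.png'); np.save(f's{k}',d)
P=pts('scene',d); z=P[...,2]
m=s["tool_pos"]; R0=R.from_quat(s["eef_rot"]).as_matrix()
np.set_printoptions(precision=4,suppress=True)
# dipper-frame coordinates of scene points: tool x=dipper x, dipper z=-tool z
D=np.stack([R0[:,0],-R0[:,1],-R0[:,2]],1)
g=m-0.0187*R0[:,2]; B=g+D@np.array([.105,0,-.01]); print("bowl pred",B, "lip -y",B+D@np.array([0,-.035,-.009]))
L=(P-B)@D
mk=(np.hypot(L[...,0],L[...,1])<.045)&(np.abs(L[...,2])<.04)
q=L[mk]; print("bowl pts",mk.sum(),q.min(0),q.max(0))
if mk.sum()>30:
    rim=(np.hypot(L[...,0],L[...,1])>.034)&mk&(L[...,2]>-.02)
    q=L[rim]; A=np.c_[q[:,:2],np.ones(len(q))]
    for _ in range(3):
        c=np.linalg.lstsq(A,q[:,2],rcond=None)[0]; r=q[:,2]-A@c; keep=r>-.003; q,A=q[keep],A[keep]
    print("rim plane",np.degrees(np.arctan(c[:2])),c[2],len(q))
pm=(np.hypot(P[...,0]-.603,P[...,1]+.2)<.064)&(z>.09)&(z<.16)
q=P[pm]; far=q[np.hypot(q[:,0]-.603,q[:,1]+.2)>.058]; print("pan rim z pct",np.percentile(far[:,2],[80,90,95,99]),len(far))
E
python3 look.py 2
```

```text
t 5.1167 pos [0.5362 0.168  0.0451] xyaw 10.14 z [ 1.4e-03  4.0e-04 -1.0e+00] w 0.121 ff 107.2 F [ 0.6   0.37 -2.5 ] T [-0.03  0.31 -0.01] q [0.25 0.61 1.95 0.   0.58 1.64]
bowl pred [0.6396 0.1865 0.054 ] lip -y [0.6458 0.152  0.045 ]
bowl pts 783 [-0.0444 -0.0369 -0.0236] [0.041  0.0362 0.0148]
rim plane [ 0.4331 -0.0638] -0.000981121770618095 154
pan rim z pct [0.1236 0.1262 0.1273 0.1285] 474
```

apply_moves:
  moves: [1,0,0,0.2,0,0,0,1,0,0,0.4,0,0,0,1,0,0,0.6,0,0,0,1,0,0,0.6,0,0,0,1,0,0,0.6,0,0,0]

```text
clock: 5.58
tool_pos: [0.5355, 0.1679, 0.1176]
eef_rot: [0.996, 0.088, -0.0, 0.0]
force: [-0.3, 0.1, -2.7]
grip_width: 0.119
finger_force: 107.3
```

apply_moves:
  moves: [1,0,0,0.6,0,0,0,1,0,0,0.6,0,0,0,1,0,0,0.6,0,0,0,1,0,0,0.4,0,0,0,1,0,0,0.2,0,0,0]

```text
clock: 6.0
tool_pos: [0.5363, 0.1681, 0.1907]
eef_rot: [0.996, 0.088, 0.001, -0.0]
force: [1.0, -0.2, -2.4]
grip_width: 0.117
finger_force: 107.3
```

apply_moves:
  moves: [1,-0.01,-0.1,0,0,0,-0.05,1,-0.02,-0.2,0,0,0,-0.1,1,-0.03,-0.3,0,0,0,-0.16,1,-0.04,-0.4,0,0,0,-0.21,1,-0.04,-0.4,0,0,0,-0.21]

```text
clock: 6.42
tool_pos: [0.5308, 0.1245, 0.1873]
eef_rot: [0.998, 0.056, -0.001, 0.0]
force: [-0.8, 0.4, -2.9]
grip_width: 0.119
finger_force: 107.3
```

apply_moves:
  moves: [1,-0.04,-0.4,0,0,0,-0.21,1,-0.04,-0.4,0,0,0,-0.21,1,-0.04,-0.4,0,0,0,-0.21,1,-0.04,-0.4,0,0,0,-0.21,1,-0.04,-0.4,0,0,0,-0.21]

```text
clock: 6.83
tool_pos: [0.5253, 0.0645, 0.1881]
eef_rot: [1.0, 0.01, 0.0, 0.0]
force: [0.2, -0.3, -2.5]
grip_width: 0.115
finger_force: 107.3
```

apply_moves:
  moves: [1,-0.04,-0.4,0,0,0,-0.21,1,-0.04,-0.4,0,0,0,-0.21,1,-0.04,-0.4,0,0,0,-0.21,1,-0.04,-0.4,0,0,0,-0.21,1,-0.04,-0.4,0,0,0,-0.21]

```text
clock: 7.25
tool_pos: [0.5193, 0.0047, 0.1881]
eef_rot: [0.999, -0.036, 0.0, -0.0]
force: [-0.1, -0.1, -3.1]
grip_width: 0.114
finger_force: 107.4
```

apply_moves:
  moves: [1,-0.04,-0.4,0,0,0,-0.21,1,-0.04,-0.4,0,0,0,-0.21,1,-0.04,-0.3,0,0,0,-0.21,1,-0.04,-0.2,0,0,0,-0.16,1,-0.02,-0.1,0,0,0,-0.1]

```text
clock: 7.67
tool_pos: [0.5139, -0.037, 0.1881]
eef_rot: [0.997, -0.075, -0.0, 0.0]
force: [0.2, -0.2, -2.7]
grip_width: 0.121
finger_force: 107.3
```

apply_moves:
  moves: [1,0,0,0,0,0,0,1,0,0,0,0,0,0]

```text
clock: 7.83
tool_pos: [0.5141, -0.036, 0.1881]
eef_rot: [0.997, -0.074, 0.0, -0.0]
force: [0.1, -1.3, -3.5]
grip_width: 0.117
finger_force: 107.3
```

```bash
python3 look.py 3
```

```text
t 7.8333 pos [ 0.5141 -0.036   0.1881] xyaw -8.47 z [ 1.e-04  1.e-04 -1.e+00] w 0.117 ff 107.3 F [ 0.13 -1.33 -3.53] T [ 0.07  0.32 -0.03] q [-0.13  0.35  1.95  0.    0.85  1.59]
bowl pred [ 0.618  -0.0515  0.1968] lip -y [ 0.6128 -0.0861  0.1878]
bowl pts 985 [-0.0447 -0.0364 -0.0324] [0.0418 0.0364 0.0127]
rim plane [-0.2189  0.4141] -0.001319459740620304 204
pan rim z pct [0.1233 0.1265 0.1275 0.129 ] 469
```

apply_moves:
  moves: [1,-0.02,-0.1,0,0,0,-0.05,1,-0.02,-0.2,0,0,0,-0.1,1,-0.03,-0.3,0,0,0,-0.15,1,-0.03,-0.4,0,0,0,-0.18,1,-0.03,-0.4,0,0,0,-0.18]

```text
clock: 8.3
tool_pos: [0.5101, -0.0793, 0.1881]
eef_rot: [0.995, -0.103, 0.0, 0.0]
force: [0.4, -0.7, -3.5]
grip_width: 0.117
finger_force: 107.4
```

apply_moves:
  moves: [1,-0.03,-0.4,0,0,0,-0.18,1,-0.03,-0.4,0,0,0,-0.18,1,-0.03,-0.3,0,0,0,-0.15,1,-0.02,-0.2,0,0,0,-0.1,1,-0.01,-0.1,0,0,0,-0.05]

```text
clock: 8.72
tool_pos: [0.5064, -0.1213, 0.1881]
eef_rot: [0.991, -0.132, 0.0, 0.0]
force: [0.3, -0.4, -3.2]
grip_width: 0.119
finger_force: 107.4
```

apply_moves:
  moves: [1,0,0,-0.1,0,0,0,1,0,0,-0.2,0,0,0,1,0,0,-0.27,0,0,0,1,0,0,-0.2,0,0,0,1,0,0,-0.1,0,0,0]

```text
clock: 9.13
tool_pos: [0.5059, -0.1195, 0.1606]
eef_rot: [0.991, -0.131, -0.001, -0.0]
force: [-0.8, 0.1, -4.2]
grip_width: 0.118
finger_force: 107.3
```

apply_moves:
  moves: [1,0,0,0,0,0,0,1,0,0,0,0,0,0]

```text
clock: 9.3
tool_pos: [0.5065, -0.1199, 0.1617]
eef_rot: [0.991, -0.131, -0.0, -0.0]
force: [0.2, -0.3, -3.1]
grip_width: 0.115
finger_force: 107.3
```

```bash
python3 look.py 4; cat > plan.py <<'E'
# turn about dipper x by dth (deg) in n rows, lip kept fixed: prints row of units
import sys
from h import *
s=bot.observe();R0=R.from_quat(s["eef_rot"]).as_matrix();m=s["tool_pos"]
ex=R0[:,0]*[1,1,0];ex/=np.linalg.norm(ex)
D=np.stack([R0[:,0],-R0[:,1],-R0[:,2]],1)
v=.0187*-R0[:,2]+D@np.array([.105,-.035,-.019])
for a in map(float,sys.argv[1:]):
    Q=R.from_rotvec(np.radians(a)*ex).as_matrix()
    print(a,"shift",((v-Q@v)/.03).round(3),"turn",(a/5*ex).round(3),"now tilt",np.degrees(np.arctan2(D[:,2]@np.cross([0,0,1],ex),D[2,2])).round(2),"lip",(m+v).round(4))
    v=Q@v;m=m+v*0
    D=Q@D
E
python3 plan.py 5 5 5 5 5 5 5 5 5
python3 - <<'E'
import cv2
p=cv2.imread("pics/s4.png")[130:330,100:320];cv2.imwrite("pics/c4.png",cv2.resize(p,None,fx=3,fy=3,interpolation=cv2.INTER_CUBIC))
E
```

```text
t 9.3 pos [ 0.5065 -0.1199  0.1617] xyaw -15.04 z [-6.e-04  2.e-04 -1.e+00] w 0.115 ff 107.3 F [ 0.24 -0.26 -3.11] T [0.01 0.28 0.03] q [-0.29  0.39  1.96  0.    0.79  1.54]
bowl pred [ 0.6079 -0.1471  0.1703] lip -y [ 0.5988 -0.1809  0.1613]
bowl pts 931 [-0.0447 -0.0362 -0.0326] [0.042  0.0368 0.0123]
rim plane [0.1455 0.6267] -0.001241115535797527 186
pan rim z pct [0.1244 0.1279 0.1547 0.1593] 326
5.0 shift [-0.001 -0.005  0.102] turn [ 0.966 -0.26  -0.   ] now tilt -0.0 lip [ 0.599  -0.181   0.1617]
5.0 shift [-0.004 -0.014  0.101] turn [ 0.966 -0.26  -0.   ] now tilt -5.0 lip [ 0.599  -0.1809  0.1586]
5.0 shift [-0.006 -0.022  0.099] turn [ 0.966 -0.26  -0.   ] now tilt -10.0 lip [ 0.5991 -0.1804  0.1556]
5.0 shift [-0.008 -0.03   0.097] turn [ 0.966 -0.26  -0.   ] now tilt -15.0 lip [ 0.5993 -0.1798  0.1526]
5.0 shift [-0.01  -0.038  0.094] turn [ 0.966 -0.26  -0.   ] now tilt -20.0 lip [ 0.5995 -0.1789  0.1497]
5.0 shift [-0.012 -0.046  0.09 ] turn [ 0.966 -0.26  -0.   ] now tilt -25.0 lip [ 0.5998 -0.1777  0.1469]
5.0 shift [-0.014 -0.054  0.085] turn [ 0.966 -0.26  -0.   ] now tilt -30.0 lip [ 0.6002 -0.1763  0.1442]
5.0 shift [-0.016 -0.061  0.08 ] turn [ 0.966 -0.26  -0.   ] now tilt -35.0 lip [ 0.6007 -0.1747  0.1416]
5.0 shift [-0.018 -0.067  0.074] turn [ 0.966 -0.26  -0.   ] now tilt -40.0 lip [ 0.6011 -0.1729  0.1392]
```

View pics/c4.png

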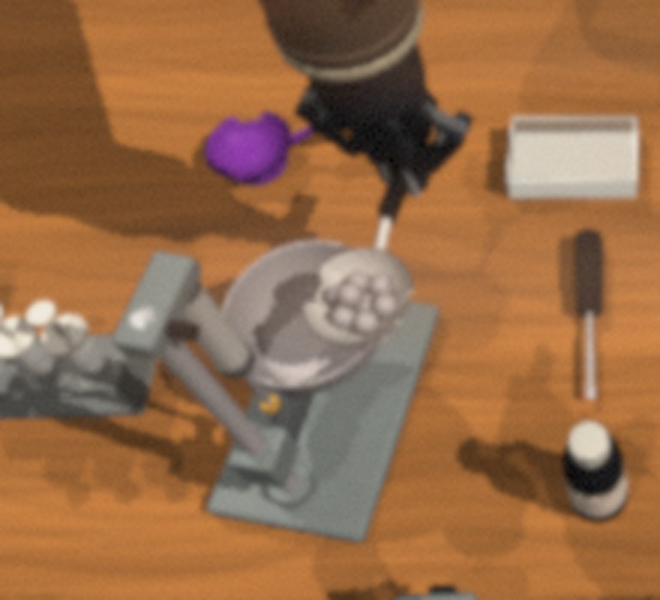

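The scene view shows the dipper level above the pan's right side, with the balls at about (360,295) in the crop. The tube at (215,335) and the column are clear. Next I'll tilt slowly, keeping the lip fixed.

apply_moves:
  moves: [1,0,-0.001,0.01,0.1,-0.026,0,1,0,-0.001,0.02,0.193,-0.052,0,1,0,-0.001,0.02,0.193,-0.052,0,1,0,-0.001,0.02,0.193,-0.052,0,1,0,-0.001,0.02,0.193,-0.052,0]

```text
clock: 9.77
tool_pos: [0.5068, -0.1203, 0.1651]
eef_rot: [0.991, -0.131, 0.006, -0.04]
force: [-0.2, 0.4, -3.1]
grip_width: 0.118
finger_force: 107.4
```

apply_moves:
  moves: [1,-0.001,-0.003,0.02,0.193,-0.052,0,1,-0.001,-0.003,0.02,0.193,-0.052,0,1,-0.001,-0.003,0.02,0.193,-0.052,0,1,-0.001,-0.003,0.02,0.193,-0.052,0,1,-0.001,-0.003,0.02,0.193,-0.052,0]

```text
clock: 10.18
tool_pos: [0.5067, -0.1209, 0.1682]
eef_rot: [0.988, -0.131, 0.011, -0.083]
force: [-0.3, -0.5, -2.4]
grip_width: 0.12
finger_force: 107.4
```

apply_moves:
  moves: [1,-0.001,-0.004,0.02,0.193,-0.052,0,1,-0.001,-0.004,0.02,0.193,-0.052,0,1,-0.001,-0.004,0.02,0.193,-0.052,0,1,-0.001,-0.004,0.02,0.193,-0.052,0,1,-0.001,-0.004,0.02,0.193,-0.052,0]

```text
clock: 10.6
tool_pos: [0.5065, -0.1215, 0.1711]
eef_rot: [0.983, -0.13, 0.017, -0.126]
force: [-0.4, 0.1, -3.2]
grip_width: 0.123
finger_force: 107.4
```

apply_moves:
  moves: [1,-0.001,-0.005,0.02,0.193,-0.052,0,1,0,0,0,0,0,0]

```text
clock: 10.77
tool_pos: [0.5063, -0.122, 0.1714]
eef_rot: [0.982, -0.13, 0.018, -0.134]
force: [-0.5, -0.0, -3.2]
grip_width: 0.119
finger_force: 107.4
```

```bash
cat > pour.py <<'E'
import sys
from h import *
k=sys.argv[1]
np.set_printoptions(precision=4,suppress=True)
s=st()
def an(d):
    P=pts('scene',d);z=P[...,2];r=np.hypot(P[...,0]-.602,P[...,1]+.201)
    rim=(r>.055)&(r<.067)&(P[...,1]<-.2)&(P[...,0]<.65)&(z>.09)&(z<.14)
    fl=(r<.045)&(z<.105)&(z>.055)
    return "rim %.4f floor %.4f n %d"%(np.percentile(z[rim],93),np.median(z[fl]),fl.sum())
print("base",an(np.load("s2.npy")),an(np.load("s4.npy")))
p,d=cam('scene');save(p,f'pics/p{k}.png');np.save(f"p{k}",d)
print("now",an(d))
c=cv2.cvtColor(p[195:275,165:245],cv2.COLOR_RGB2BGR)
cv2.imwrite(f'pics/cp{k}.png',cv2.resize(c,None,fx=5,fy=5,interpolation=cv2.INTER_CUBIC))
E
python3 pour.py 1; python3 plan.py 1 4 5 5
```

```text
t 10.7667 pos [ 0.5063 -0.122   0.1714] xyaw -15.09 z [ 0.0704  0.2593 -0.9632] w 0.119 ff 107.4 F [-0.52 -0.04 -3.24] T [-0.21  0.39 -0.  ] q [-0.48  0.4   1.95  0.35  0.88  1.11]
base rim 0.1263 floor 0.0838 n 887 rim 0.1263 floor 0.0839 n 548
now rim 0.1262 floor 0.0839 n 555
1.0 shift [-0.002 -0.006  0.02 ] turn [ 0.193 -0.052  0.   ] now tilt -15.52 lip [ 0.5988 -0.1817  0.1617]
4.0 shift [-0.007 -0.026  0.077] turn [ 0.772 -0.208  0.   ] now tilt -16.52 lip [ 0.5989 -0.1816  0.1611]
5.0 shift [-0.011 -0.039  0.093] turn [ 0.965 -0.261  0.   ] now tilt -20.52 lip [ 0.5991 -0.1808  0.1588]
5.0 shift [-0.013 -0.047  0.089] turn [ 0.965 -0.261  0.   ] now tilt -25.52 lip [ 0.5994 -0.1796  0.156 ]
```

apply_moves:
  moves: [1,-0.001,-0.004,0.012,0.116,-0.031,0,1,-0.001,-0.004,0.012,0.116,-0.031,0,1,-0.001,-0.004,0.012,0.116,-0.031,0,1,-0.001,-0.004,0.012,0.116,-0.031,0,1,-0.001,-0.004,0.012,0.116,-0.031,0]

```text
clock: 11.23
tool_pos: [0.5061, -0.1221, 0.1731]
eef_rot: [0.978, -0.129, 0.021, -0.16]
force: [0.2, -0.3, -3.0]
grip_width: 0.114
finger_force: 107.5
```

apply_moves:
  moves: [1,0,0,0,0,0,0,1,0,0,0,0,0,0]

```text
clock: 11.4
tool_pos: [0.506, -0.1223, 0.173]
eef_rot: [0.978, -0.13, 0.021, -0.159]
force: [0.2, -0.2, -3.0]
grip_width: 0.115
finger_force: 107.5
```

```bash
python3 pour.py 2
```

```text
t 11.4 pos [ 0.506  -0.1223  0.173 ] xyaw -15.08 z [ 0.0824  0.3067 -0.9482] w 0.115 ff 107.5 F [ 0.2  -0.25 -3.04] T [-0.23  0.34  0.05] q [-0.52  0.41  1.95  0.4   0.91  1.05]
base rim 0.1263 floor 0.0838 n 887 rim 0.1263 floor 0.0839 n 548
now rim 0.1262 floor 0.0838 n 563
```

apply_moves:
  moves: [1,-0.001,-0.005,0.012,0.116,-0.031,0,1,-0.001,-0.005,0.012,0.116,-0.031,0,1,-0.001,-0.005,0.012,0.116,-0.031,0,1,-0.001,-0.005,0.012,0.116,-0.031,0,1,0,0,0,0,0,0]

```text
clock: 11.87
tool_pos: [0.5059, -0.1229, 0.1744]
eef_rot: [0.975, -0.129, 0.024, -0.18]
force: [-0.0, 0.6, -4.0]
grip_width: 0.117
finger_force: 107.5
```

apply_moves:
  moves: [1,0,0,0,0,0,0,1,0,0,0,0,0,0]

```text
clock: 12.03
tool_pos: [0.506, -0.1228, 0.1745]
eef_rot: [0.975, -0.129, 0.024, -0.18]
force: [-0.3, -0.8, -3.2]
grip_width: 0.117
finger_force: 107.4
```

```bash
python3 pour.py 3;python3 plan.py 1 4 5
```

```text
t 12.0333 pos [ 0.506  -0.1228  0.1745] xyaw -15.07 z [ 0.0926  0.3446 -0.9342] w 0.117 ff 107.4 F [-0.27 -0.75 -3.16] T [-0.25  0.38 -0.03] q [-0.55  0.42  1.94  0.44  0.93  0.99]
base rim 0.1263 floor 0.0838 n 887 rim 0.1263 floor 0.0839 n 548
now rim 0.1263 floor 0.0839 n 567
1.0 shift [-0.002 -0.007  0.019] turn [ 0.193 -0.052 -0.   ] now tilt -20.9 lip [ 0.5989 -0.1814  0.1617]
4.0 shift [-0.009 -0.033  0.074] turn [ 0.773 -0.208 -0.   ] now tilt -21.9 lip [ 0.5989 -0.1812  0.1612]
5.0 shift [-0.013 -0.048  0.089] turn [ 0.966 -0.26  -0.   ] now tilt -25.9 lip [ 0.5992 -0.1802  0.1589]
```

apply_moves:
  moves: [1,-0.001,-0.004,0.0095,0.097,-0.026,0,1,-0.001,-0.004,0.0095,0.097,-0.026,0,1,-0.001,-0.004,0.0095,0.097,-0.026,0,1,-0.001,-0.004,0.0095,0.097,-0.026,0,1,0,0,0,0,0,0]

```text
clock: 12.5
tool_pos: [0.5058, -0.1234, 0.1756]
eef_rot: [0.971, -0.129, 0.026, -0.197]
force: [-0.2, -0.1, -3.5]
grip_width: 0.116
finger_force: 107.4
```

apply_moves:
  moves: [1,0,0,0,0,0,0,1,0,0,0,0,0,0,1,0,0,0,0,0,0]

```text
clock: 12.75
tool_pos: [0.5059, -0.1231, 0.1757]
eef_rot: [0.972, -0.128, 0.026, -0.197]
force: [0.6, -0.8, -3.3]
grip_width: 0.117
finger_force: 107.4
```

```bash
python3 pour.py 4|tail -1
```

```text
now rim 0.1267 floor 0.0839 n 576
```

apply_moves:
  moves: [1,-0.001,-0.004,0.0095,0.097,-0.026,0,1,-0.001,-0.004,0.0095,0.097,-0.026,0,1,-0.001,-0.004,0.0095,0.097,-0.026,0,1,-0.001,-0.004,0.0095,0.097,-0.026,0,1,0,0,0,0,0,0]

```text
clock: 13.22
tool_pos: [0.5056, -0.1239, 0.1767]
eef_rot: [0.968, -0.128, 0.028, -0.214]
force: [0.3, -0.4, -3.4]
grip_width: 0.117
finger_force: 107.4
```

apply_moves:
  moves: [1,0,0,0,0,0,0,1,0,0,0,0,0,0,1,0,0,0,0,0,0]

```text
clock: 13.47
tool_pos: [0.5057, -0.1236, 0.1768]
eef_rot: [0.968, -0.128, 0.028, -0.214]
force: [-0.2, 0.8, -3.6]
grip_width: 0.117
finger_force: 107.4
```

```bash
python3 pour.py 5|tail -1; python3 plan.py 1
```

```text
now rim 0.1262 floor 0.0838 n 573
1.0 shift [-0.002 -0.009  0.018] turn [ 0.193 -0.052 -0.   ] now tilt -24.92 lip [ 0.5989 -0.1814  0.1618]
```

apply_moves:
  moves: [1,-0.001,-0.0045,0.009,0.097,-0.026,0,1,-0.001,-0.0045,0.009,0.097,-0.026,0,1,-0.001,-0.0045,0.009,0.097,-0.026,0,1,-0.001,-0.0045,0.009,0.097,-0.026,0,1,0,0,0,0,0,0]

```text
clock: 13.93
tool_pos: [0.5056, -0.1244, 0.1778]
eef_rot: [0.964, -0.128, 0.03, -0.231]
force: [-0.4, -1.2, -3.2]
grip_width: 0.119
finger_force: 107.5
```

apply_moves:
  moves: [1,0,0,0,0,0,0,1,0,0,0,0,0,0,1,0,0,0,0,0,0]

```text
clock: 14.18
tool_pos: [0.5056, -0.1242, 0.1779]
eef_rot: [0.964, -0.127, 0.03, -0.231]
force: [0.0, 0.3, -3.3]
grip_width: 0.117
finger_force: 107.5
```

```bash
python3 pour.py 6|tail -1; python3 plan.py 1
```

```text
now rim 0.1261 floor 0.0838 n 581
1.0 shift [-0.002 -0.009  0.018] turn [ 0.193 -0.052 -0.   ] now tilt -26.93 lip [ 0.5989 -0.1814  0.1618]
```

apply_moves:
  moves: [1,-0.001,-0.0047,0.009,0.097,-0.026,0,1,-0.001,-0.0047,0.009,0.097,-0.026,0,1,-0.001,-0.0047,0.009,0.097,-0.026,0,1,-0.001,-0.0047,0.009,0.097,-0.026,0,1,0,0,0,0,0,0]

```text
clock: 14.65
tool_pos: [0.5054, -0.125, 0.1788]
eef_rot: [0.96, -0.127, 0.033, -0.248]
force: [-0.2, 0.1, -3.9]
grip_width: 0.122
finger_force: 107.5
```

apply_moves:
  moves: [1,0,0,0,0,0,0,1,0,0,0,0,0,0,1,0,0,0,0,0,0]

```text
clock: 14.9
tool_pos: [0.5055, -0.1247, 0.179]
eef_rot: [0.96, -0.127, 0.033, -0.248]
force: [0.5, 0.5, -2.8]
grip_width: 0.118
finger_force: 107.5
```

```bash
python3 pour.py 7|tail -1; python3 plan.py 1
```

```text
now rim 0.1265 floor 0.0839 n 581
1.0 shift [-0.003 -0.01   0.018] turn [ 0.193 -0.052 -0.   ] now tilt -28.94 lip [ 0.599  -0.1814  0.1618]
```

apply_moves:
  moves: [1,-0.001,-0.005,0.009,0.097,-0.026,0,1,-0.001,-0.005,0.009,0.097,-0.026,0,1,-0.001,-0.005,0.009,0.097,-0.026,0,1,-0.001,-0.005,0.009,0.097,-0.026,0,1,0,0,0,0,0,0]

```text
clock: 15.37
tool_pos: [0.5053, -0.1256, 0.1799]
eef_rot: [0.955, -0.127, 0.035, -0.265]
force: [0.3, -0.4, -2.4]
grip_width: 0.116
finger_force: 107.5
```

apply_moves:
  moves: [1,0,0,0,0,0,0,1,0,0,0,0,0,0,1,0,0,0,0,0,0]

```text
clock: 15.62
tool_pos: [0.5054, -0.1253, 0.1801]
eef_rot: [0.955, -0.126, 0.035, -0.265]
force: [0.6, 0.8, -1.4]
grip_width: 0.118
finger_force: 107.6
```

```bash
python3 pour.py 8|tail -1; python3 plan.py 1
```

```text
now rim 0.1099 floor 0.0671 n 664
1.0 shift [-0.003 -0.01   0.017] turn [ 0.193 -0.052 -0.   ] now tilt -30.95 lip [ 0.5991 -0.1814  0.1618]
```

Several balls went at once and the pan is almost at its stop. I'll tilt back now.

apply_moves:
  moves: [1,0.003,0.01,-0.018,-0.193,0.052,0,1,0.005,0.018,-0.036,-0.386,0.104,0,1,0.005,0.017,-0.036,-0.386,0.104,0,1,0.004,0.016,-0.036,-0.386,0.104,0,1,0.004,0.014,-0.038,-0.386,0.104,0]

```text
clock: 16.08
tool_pos: [0.5061, -0.123, 0.1753]
eef_rot: [0.973, -0.129, 0.025, -0.188]
force: [-0.2, -0.8, -3.4]
grip_width: 0.116
finger_force: 107.7
```

apply_moves:
  moves: [1,0.003,0.013,-0.038,-0.386,0.104,0,1,0.003,0.012,-0.039,-0.386,0.104,0,1,0.002,0.006,-0.02,-0.193,0.052,0,1,0,0,0,0,0,0,1,0,0,0,0,0,0]

```text
clock: 16.5
tool_pos: [0.5063, -0.1217, 0.1724]
eef_rot: [0.981, -0.129, 0.019, -0.146]
force: [-0.7, -0.0, -2.6]
grip_width: 0.117
finger_force: 107.5
```

```bash
python3 pour.py 9; python3 plan.py 1; python3 - <<'E'
import cv2,numpy as np
a,b=[cv2.imread(f"pics/cp{k}.png") for k in(8,9)]
cv2.imwrite("pics/c9.png",np.hstack([a,b]))
E
```

```text
t 16.5 pos [ 0.5063 -0.1217  0.1724] xyaw -15.01 z [ 0.0755  0.2823 -0.9564] w 0.117 ff 107.5 F [-0.67 -0.03 -2.58] T [-0.21  0.31  0.02] q [-0.5   0.41  1.95  0.37  0.89  1.08]
base rim 0.1263 floor 0.0838 n 887 rim 0.1263 floor 0.0839 n 548
now rim 0.1092 floor 0.0665 n 629
1.0 shift [-0.002 -0.006  0.019] turn [ 0.193 -0.052 -0.   ] now tilt -17.0 lip [ 0.599  -0.1815  0.1617]
```

View pics/c9.png

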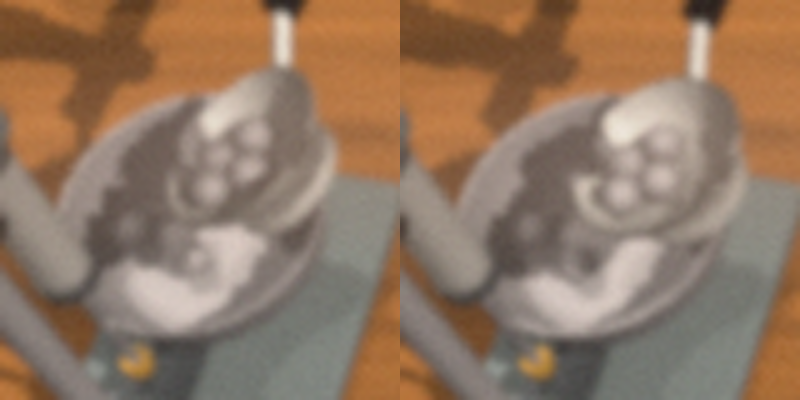

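The crops show four balls left in the bowl and others in the pan. The rim fell 17.1 mm and has stopped, so the pan is on its stop. Four balls would have lowered it 20 mm if it were free. Next I'll level the dipper, lift it and go back.

apply_moves:
  moves: [1,0.001,0.006,-0.02,-0.193,0.052,0,1,0.003,0.011,-0.039,-0.386,0.104,0,1,0.002,0.009,-0.04,-0.386,0.104,0,1,0.002,0.008,-0.04,-0.386,0.104,0,1,0.002,0.006,-0.04,-0.386,0.104,0]

```text
clock: 16.97
tool_pos: [0.5065, -0.1213, 0.1667]
eef_rot: [0.989, -0.131, 0.009, -0.068]
force: [-0.2, 0.3, -1.8]
grip_width: 0.117
finger_force: 107.5
```

apply_moves:
  moves: [1,0.001,0.005,-0.041,-0.386,0.104,0,1,0.001,0.004,-0.041,-0.386,0.104,0,1,0.001,0.003,-0.041,-0.386,0.104,0,1,0,0.002,-0.041,-0.386,0.104,0,1,0,0,0,0,0,0]

```text
clock: 17.38
tool_pos: [0.5066, -0.12, 0.1617]
eef_rot: [0.991, -0.131, -0.001, 0.001]
force: [-0.3, -0.1, -1.9]
grip_width: 0.115
finger_force: 107.5
```

apply_moves:
  moves: [1,0,0,0.1,0,0,0,1,0,0,0.2,0,0,0,1,0,0,0.3,0,0,0,1,0,0,0.2,0,0,0,1,0,0,0.1,0,0,0]

```text
clock: 17.8
tool_pos: [0.5072, -0.1211, 0.1905]
eef_rot: [0.991, -0.131, 0.001, 0.0]
force: [0.3, -0.0, -2.2]
grip_width: 0.118
finger_force: 107.5
```

```bash
python3 pour.py 10
```

```text
t 17.8 pos [ 0.5072 -0.1211  0.1905] xyaw -15.11 z [ 0.0014 -0.0006 -1.    ] w 0.118 ff 107.5 F [ 0.32 -0.   -2.17] T [0.06 0.22 0.02] q [-0.29  0.35  1.93 -0.    0.86  1.54]
base rim 0.1263 floor 0.0838 n 887 rim 0.1263 floor 0.0839 n 548
now rim 0.1095 floor 0.0666 n 691
```

apply_moves:
  moves: [1,0.01,0.1,0,0,0,0.05,1,0.02,0.2,0,0,0,0.1,1,0.03,0.3,0,0,0,0.16,1,0.04,0.4,0,0,0,0.21,1,0.04,0.4,0,0,0,0.21]

```text
clock: 18.27
tool_pos: [0.5107, -0.0771, 0.1887]
eef_rot: [0.995, -0.099, -0.001, 0.0]
force: [-0.2, -0.1, -2.6]
grip_width: 0.122
finger_force: 107.5
```

apply_moves:
  moves: [1,0.04,0.4,0,0,0,0.21,1,0.04,0.4,0,0,0,0.21,1,0.04,0.4,0,0,0,0.21,1,0.04,0.4,0,0,0,0.21,1,0.04,0.4,0,0,0,0.21]

```text
clock: 18.68
tool_pos: [0.5169, -0.0171, 0.1889]
eef_rot: [0.999, -0.053, -0.0, 0.0]
force: [1.2, -0.2, -2.3]
grip_width: 0.119
finger_force: 107.6
```

apply_moves:
  moves: [1,0.04,0.4,0,0,0,0.21,1,0.04,0.4,0,0,0,0.21,1,0.04,0.4,0,0,0,0.21,1,0.04,0.4,0,0,0,0.21,1,0.04,0.4,0,0,0,0.21]

```text
clock: 19.1
tool_pos: [0.5229, 0.0427, 0.1889]
eef_rot: [1.0, -0.007, -0.0, 0.0]
force: [0.6, -0.4, -2.3]
grip_width: 0.116
finger_force: 107.5
```

apply_moves:
  moves: [1,0.04,0.4,0,0,0,0.21,1,0.04,0.4,0,0,0,0.21,1,0.04,0.4,0,0,0,0.21,1,0.04,0.4,0,0,0,0.21,1,0.04,0.4,0,0,0,0.21]

```text
clock: 19.52
tool_pos: [0.5289, 0.1027, 0.1889]
eef_rot: [0.999, 0.039, -0.0, 0.0]
force: [0.9, -0.2, -2.7]
grip_width: 0.121
finger_force: 107.6
```

apply_moves:
  moves: [1,0.04,0.4,0,0,0,0.21,1,0.04,0.4,0,0,0,0.21,1,0.04,0.4,0,0,0,0.21,1,0.04,0.4,0,0,0,0.21,1,0.03,0.3,0,0,0,0.16]

```text
clock: 19.93
tool_pos: [0.5347, 0.1599, 0.1889]
eef_rot: [0.997, 0.082, -0.0, 0.0]
force: [0.2, -0.4, -2.7]
grip_width: 0.117
finger_force: 107.6
```

apply_moves:
  moves: [1,0.02,0.2,0,0,0,0.1,1,0.01,0.1,0,0,0,0.05,1,0,0,0,0,0,0,1,0,0,0,0,0,0]

```text
clock: 20.27
tool_pos: [0.5354, 0.1673, 0.1889]
eef_rot: [0.996, 0.088, -0.0, 0.0]
force: [-0.0, -1.1, -2.3]
grip_width: 0.117
finger_force: 107.6
```

```bash
python3 look.py 20; python3 pour.py 20 | tail -1
```

```text
t 20.2667 pos [0.5354 0.1673 0.1889] xyaw 10.08 z [-5.e-04 -7.e-04 -1.e+00] w 0.117 ff 107.6 F [-0.04 -1.06 -2.3 ] T [-0.05  0.2  -0.01] q [ 0.25  0.41  1.85 -0.    0.89  1.64]
bowl pred [0.6387 0.1857 0.1975] lip -y [0.6449 0.1512 0.1885]
bowl pts 1008 [-0.0447 -0.0369 -0.0306] [0.0411 0.0369 0.0046]
rim plane [0.0884 0.0886] -0.0006667471645309083 199
pan rim z pct [0.1069 0.1087 0.1098 0.1108] 321
now rim 0.1091 floor 0.0666 n 904
```

apply_moves:
  moves: [1,0,0,-0.2,0,0,0,1,0,0,-0.4,0,0,0,1,0,0,-0.6,0,0,0,1,0,0,-0.6,0,0,0,1,0,0,-0.6,0,0,0]

```text
clock: 20.78
tool_pos: [0.5354, 0.1671, 0.116]
eef_rot: [0.996, 0.088, -0.0, 0.0]
force: [0.2, 0.2, -2.2]
grip_width: 0.116
finger_force: 107.5
```

apply_moves:
  moves: [1,0,0,-0.6,0,0,0,1,0,0,-0.6,0,0,0,1,0,0,-0.6,0,0,0,1,0,0,-0.5,0,0,0,1,0,0,-0.3,0,0,0]

```text
clock: 21.2
tool_pos: [0.5346, 0.1669, 0.0371]
eef_rot: [0.996, 0.088, -0.001, 0.0]
force: [-0.8, -0.8, -3.0]
grip_width: 0.116
finger_force: 107.6
```

apply_moves:
  moves: [1,0,0,-0.2,0,0,0,1,0,0,-0.15,0,0,0,1,0,0,-0.1,0,0,0,1,0,0,-0.05,0,0,0,1,0,0,0,0,0,0]

```text
clock: 21.62
tool_pos: [0.5356, 0.1675, 0.0241]
eef_rot: [0.996, 0.088, 0.0, 0.0]
force: [-0.7, 1.0, -1.9]
grip_width: 0.116
finger_force: 107.6
```

apply_moves:
  moves: [1,0,0,-0.03,0,0,0,1,0,0,0,0,0,0]

```text
clock: 21.78
tool_pos: [0.5357, 0.1676, 0.0234]
eef_rot: [0.996, 0.088, 0.0, 0.0]
force: [0.1, 0.2, -1.6]
grip_width: 0.116
finger_force: 107.6
```

```bash
python3 look.py 21
```

```text
t 21.7833 pos [0.5357 0.1676 0.0234] xyaw 10.09 z [ 3.e-04 -4.e-04 -1.e+00] w 0.116 ff 107.6 F [ 0.08  0.22 -1.65] T [-0.08  0.19 -0.05] q [ 0.25  0.65  1.96 -0.    0.54  1.64]
bowl pred [0.6391 0.186  0.0321] lip -y [0.6452 0.1515 0.0231]
bowl pts 1025 [-0.0444 -0.0447 -0.0356] [0.0445 0.0442 0.0039]
rim plane [0.2109 0.334 ] -0.001009487810101321 163
pan rim z pct [0.1073 0.1096 0.1103 0.1118] 333
```

Not down yet. I'll lower it another 1 mm or so until it touches.

apply_moves:
  moves: [1,0,0,-0.02,0,0,0,1,0,0,-0.01,0,0,0,1,0,0,0,0,0,0]

```text
clock: 22.08
tool_pos: [0.5355, 0.1675, 0.0223]
eef_rot: [0.996, 0.088, -0.0, 0.0]
force: [-1.3, 0.5, 1.6]
grip_width: 0.119
finger_force: 108.1
```

apply_moves:
  moves: [1,0,0,-0.015,0,0,0,1,0,0,0,0,0,0,1,0,0,0,0,0,0]

```text
clock: 22.33
tool_pos: [0.5354, 0.1675, 0.0219]
eef_rot: [0.996, 0.088, -0.0, 0.0]
force: [-3.0, -1.0, 4.7]
grip_width: 0.118
finger_force: 108.5
```

apply_moves:
  moves: [1,0,0,0.012,0,0,0,1,0,0,0,0,0,0,1,0,0,0,0,0,0]
  newtons: 25

```text
clock: 22.58
tool_pos: [0.5354, 0.1675, 0.0221]
eef_rot: [0.996, 0.088, -0.0, 0.0]
force: [-1.9, -0.2, 2.7]
grip_width: 0.119
finger_force: 108.4
```

apply_moves:
  moves: [0.7,0,0,0,0,0,0,0.6,0,0,0,0,0,0,0.5,0,0,0,0,0,0,0.3,0,0,0,0,0,0,0,0,0,0,0,0,0]

```text
clock: 23.0
tool_pos: [0.5355, 0.1675, 0.022]
eef_rot: [0.996, 0.088, -0.0, 0.0]
force: [0.3, 0.3, 0.8]
grip_width: 0.477
finger_force: 0.0
```

apply_moves:
  moves: [-0.3,0,0,0,0,0,0,-0.6,0,0,0,0,0,0,-0.6,0,0,0,0,0,0,-0.6,0,0,0.2,0,0,0,-0.6,0,0,0.5,0,0,0]

```text
clock: 23.42
tool_pos: [0.5343, 0.1672, 0.0421]
eef_rot: [0.996, 0.088, -0.002, 0.0]
force: [-0.5, -0.5, 0.7]
grip_width: 0.801
finger_force: 0.0
```

apply_moves:
  moves: [-0.6,0,0,0.8,0,0,0,-0.6,0,0,1,0,0,0,-0.6,0,0,1,0,0,0,-0.6,0,0,1,0,0,0,-0.6,0,0,1,0,0,0]

```text
clock: 23.83
tool_pos: [0.5351, 0.1674, 0.189]
eef_rot: [0.996, 0.088, -0.0, 0.0]
force: [0.2, -0.5, -0.3]
grip_width: 0.801
finger_force: 0.0
```

apply_moves:
  moves: [-0.6,-0.3,-0.8,0.5,0,0,0,-0.6,-0.3,-0.97,0.3,0,0,0,-0.6,-0.3,-0.97,0,0,0,0,-0.6,-0.3,-0.97,0,0,0,0,-0.6,-0.3,-0.97,0,0,0,0]

```text
clock: 24.25
tool_pos: [0.4898, 0.026, 0.2118]
eef_rot: [0.996, 0.088, 0.0, 0.0]
force: [0.8, -1.0, 0.3]
grip_width: 0.799
finger_force: 0.0
```

apply_moves:
  moves: [-0.6,-0.3,-0.97,0,0,0,0,-0.6,-0.3,-0.6,0,0,0,0,-0.6,-0.2,-0.3,0,0,0,0,-0.6,0,0,0,0,0,0,-0.6,0,0,0,0,0,0]

```text
clock: 24.67
tool_pos: [0.4666, -0.0289, 0.2114]
eef_rot: [0.996, 0.087, 0.0, 0.0]
force: [-0.7, 0.3, 0.6]
grip_width: 0.803
finger_force: 0.0
```

```bash
python3 pour.py 30; python3 - <<'E'
from h import *
p,d=cam('top');save(p,'pics/top30.png')
a=cv2.imread('pics/p30.png')[190:320,150:420];b=cv2.imread('pics/top30.png')[100:230,230:460]
f=lambda x:cv2.resize(x,(600,295),interpolation=cv2.INTER_CUBIC)
cv2.imwrite('pics/c30.png',np.vstack([f(a),f(b)]))
E
```

```text
t 24.6667 pos [ 0.4666 -0.0289  0.2114] xyaw 10.01 z [ 0.0002 -0.0004 -1.    ] w 0.803 ff 0.0 F [-0.75  0.34  0.61] T [ 0.02 -0.05 -0.  ] q [-0.13  0.25  2.02 -0.    0.87  1.27]
base rim 0.1263 floor 0.0838 n 887 rim 0.1263 floor 0.0839 n 548
now rim 0.1097 floor 0.0667 n 903
```

View pics/c30.png

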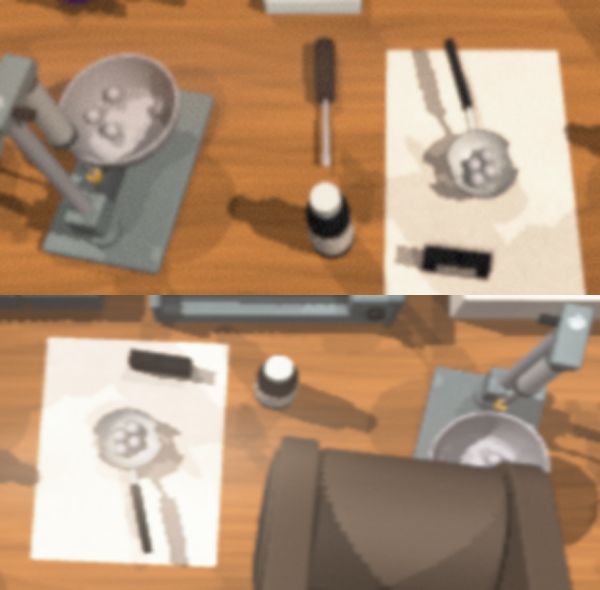

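The scene part shows the dipper standing on the sheet, and balls in the pan near (112,93) to (97,130). I'll zoom in to count them.

```bash
python3 - <<'E'
import cv2,numpy as np
p=cv2.imread('pics/p30.png');a=p[205:270,170:235];b=p[240:285,340:395]
f=lambda x:cv2.resize(x,(400,480),interpolation=cv2.INTER_CUBIC)
g=np.hstack([f(a),f(b)]);g=cv2.convertScaleAbs(g,alpha=1.2,beta=0)
cv2.imwrite('pics/c31.png',g)
E
```

```text
(no output)
```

View pics/c31.png

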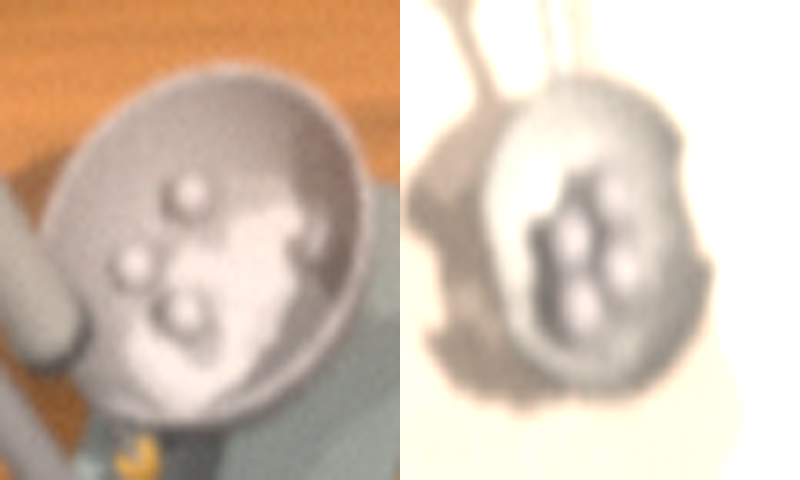

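The pan holds four balls, at (188,193), (135,265), (182,310) and (318,240) in shade. The dipper holds the other four, so all eight are accounted for and the pan is on its stop.

```bash
python3 -c "
from rig import bot
print(bot.finish_job())"
```

```text
the job is handed in; nothing more can be done
None
```

I poured four balls, which I measured to be exactly the number needed to bring the pan down on to its stop; none was spilled, and the dipper stands released on the white sheet with the other four in it (job handed in at about 25 s).

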